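# Shut up the loaded bead kiln

## Task

Close the bead kiln by pushing with the fingertips; nothing needs to be grasped and nothing may be lifted. Push the hearth drawer fully in with its dish of beads riding on it, then push the door fully shut, and then push the latch on the roof all the way across so that its hook holds the door. The dish must stay upright on the hearth, and the things standing around are to be left where they are.

Things in the scene. Friction and masses are not known exactly. Their poses are not given: they have to be found in the camera images.
- kiln: low grey bench kiln, fixed, 300 wide (y), 260 deep (x), roof 145 high. Origin: on the table under the middle of its front face; x points INTO the kiln, y to its left as the robot sees it, z up. Mouth in the front: y -80 to +80, 35 to 112 high. Below, (x, y) and heights are mm in this frame. Hearth drawer in the mouth, door hinged left of it, latch on the roof's front right corner
- hearth (a joint): how far the hearth drawer is pulled out, m: 0 fully in (stop), to 0.13. Outer face of its front plate at x = -4 - 1000 * value, so 4 mm proud of the kiln when fully in. Resists with about 2 N and stays where left
- hearth_front (a point): middle of the top edge of the hearth drawer's front plate, on its outer face. The drawer is a white ceramic tray; its upright front plate is 140 wide (y -70 to +70), from 40 to 102 high; the tray floor behind it is 46 high
- door (a joint): door angle a, rad: 0 shut (stop), to 1.95 wide open; starts at 1.5 to 1.85. From the hinge the door runs in kiln direction (-sin a, -cos a); its outer face looks along (-cos a, +sin a), and pushing on that face shuts it. Hinge friction about 0.1 N m, stays where left
- door_edge (a point): top corner of the door's free edge, on the outer face. The door is a grey panel 190 wide from the hinge, 12 thick (6 either side of the plane through the hinge), from 25 to 125 high. A small wooden knob stands 30 out of the outer face, 150 from the hinge, 55 high
- door_hinge (a point): top of the door's upright hinge axis, 125 high, at kiln (-16, +100)
- latch (a joint): how far the latch is slid across, m: 0 to 0.012 parked at the right, 0.06 fully across (stop), its hook then in front of the door's free edge. It slides along the kiln's +y (left), resists with about 2 N, stays where left. Middle of its plate and knob at y = -130 + 1000 * value
- latch_knob (a point): top centre of the latch's upright wooden knob: 20 across, 186 high, at x = 35. The knob stands on a dark steel plate 36 wide (y), x -30 to 60, its top 152 high on the roof; a hook lip hangs from the plate's front, x -30 to -24, down to 106 high
- dish: small terracotta dish of beads, 50 across, 22 tall, standing loose on the hearth drawer's floor, about 35 mm in front of the kiln's front face; it rides in with the drawer. Origin: middle of its underside, 46 high
- frit_jar: clear lidded frit jar, 56 across, 65 tall (mm); a bystander, to be left where it is. Origin at its underside
- mug: white mug, 80 across, 95 tall, handle on one side (mm); a bystander, to be left where it is. Origin at its underside
- bowl: glass bowl of beads, 124 across, 45 tall (mm); a bystander, to be left where it is. Origin at its underside
- rod_pot: glass pot with steel mandrel rods standing in it, 68 across, 190 tall with the rods (mm); a bystander, to be left where it is. Origin at its underside
- paddle: flat black marver paddle with a wooden handle, about 210 long, 22 thick, lying flat; its origin is where the blade begins (mm); a bystander, to be left where it is. Origin at its underside
- pliers: pliers lying flat, about 165 long, 12 thick (mm); a bystander, to be left where it is. Origin at its underside

How it is judged:
By the outcome, as a careful person would: the job done as asked, in the order asked, and still so for the second after the job is handed in, with the robot touching nothing.
It also fails if it takes over 64 s, if anything falls off the work surface, if the arm or the gripper's body presses on something with over 40 N, if the wrist force passes 120 N, or if a joint passes its speed limit or range.

## Robot

A 6-joint arm with a two-finger parallel gripper is mounted at the origin on the work surface. World frame = base frame: x ahead of the robot, y to its left, z up, the work surface at z = 0. Lengths are in m, angles in rad, forces in N, time in s.
With the tool pointing down it reaches from about 0.35 to 0.725 m from the base axis. Payload 6 kg.
Tool frame: the origin (TCP) lies on the centre line of the jaws, within the pads' length; the fingertips stand 17 mm ahead of it and the grasp point (between the pads) lies 2 mm behind it; z points along the fingers, x is the direction in which the jaws open and shut, and the axes are right-handed (so a half turn about z gives the same grasp; the last joint's range is limited). The gripper opens to 85 mm and grips with 20 to 120 N. Pads are 22 mm wide; open, the fingers measure 114 mm over their backs; the gripper's body (76 mm by 85 mm) begins 54 mm behind the grasp point. The pads swing forward as they close: fully open they stand 13 mm farther back than shut.
Start: joints at [-0.797, 0.04, 0.085, 0, -1.615, -0.334], TCP at [0.255, -0.543, 0.248] pointing down, gripper open.
Joint ranges: [-2.56, 2.56], [-1.29, 2.01], [-1.08, 1.49], [-3.29, 1.98], [-2.81, -0.18], [-2.99, 2.99]. Speed limits (rad/s): [2.57, 2.57, 3.01, 3.14, 3.14, 3.14].

## Interface

Orientations are given as a 3x3 rotation matrix whose columns are the frame's x, y, z axes.
In Python, from station import manip gives the robot as it stands.
- The arm moves only by the tool play_rows, never from a script. Its argument "targets" is a list of rows, each a list of 5 numbers: the shift along the tool's x, y, z in mm, then the turn about the tool's z in degrees, then the opening, from 0 (shut) to 1 (fully open). In form: [[x, y, z, turn, fingers], ...]. A call has 1 to 8 rows; each row is the pose to reach, as a shift and turn from the pose commanded when the call began, along the tool's axes at that moment; what a row does not reach only later rows make up. A row lasts 1/12 s, in which the tool goes at most 41.7 mm and 7.16 degrees, less where a joint would pass 70% of its speed; a pose out of reach is approached as far as the arm can. A call with a gripper value outside its range is refused whole. The fingers move at their own pace and stop on an object; the grip force is fixed at half the most. Time passes only in rows, so rows that repeat a pose let the fingers close. It gives the time, the measured TCP pose, the force and the opening at its end, in the units of the state.
- manip.sense(): the state, without advancing time (a new reading comes with each control period).
- manip.get_image(name): name is "scene" or "top" or "wrist"; returns a dict with "img" (420x560x3 uint8, red, green, blue), "fx", "fy", "cx", "cy" (pixels), "eye" and "orientation" of the camera in the world. Camera axes: x right, y down, z forward; pixel columns grow to the right and rows downward; lengths in m; the calibration is good to about 2 mm. A picture is of the moment at which its call begins. There is no depth.
- manip.close_job(): hands the job in, once; it reports no verdict.
The state is a dict: "time_s": time; "joints": joint angles; "qvel": joint speeds; "tau": joint torques, N m; "ee_pos": TCP position; "tool_rot": TCP orientation; "force": force on the tool from outside, world axes, zero at the start; "torque": the same for the moment, N m; "width": finger opening in m.
Only numpy, scipy, OpenCV 4.12 (cv2) and the standard library are available. Lean on these libraries where they do the work, as an engineer would, in place of code of your own. Each camera call takes 0.05 s, during which the arm holds its last target.

## Working session

There is one attempt and no reset: what is moved stays moved. The work goes in short steps, Python scripts to look and compute and a tool call to move; the robot and the scene stay as the last step left them, time stands still between calls to the robot, and variables do not carry over. Pictures are saved under pics/ and viewed, and the job is handed in when it is done.

Besides the shell and the picture viewer there is one more tool, called after "Request:" in YAML: its name, and indented under it one key for each argument. play_rows: Moves the arm, as the interface text tells. Its arguments: {"type":"object","properties":{"targets":{"type":"array","items":{"type":"array","items":{"type":"number"}}}},"required":["targets"]}

```bash
mkdir -p pics; ls; cat > h.py <<'E'
import numpy as np, cv2, pickle
from station import manip
def snap(name,out):
    d=manip.get_image(name)
    cv2.imwrite(f'pics/{out}.png',cv2.cvtColor(np.asarray(d['img']),cv2.COLOR_RGB2BGR))
    pickle.dump(d,open(f'pics/{out}.pkl','wb')); return d
def load(o): return pickle.load(open(f'pics/{o}.pkl','rb'))
def ray(d,u,v):
    r=np.array([(u-d['cx'])/d['fx'],(v-d['cy'])/d['fy'],1.]); w=np.asarray(d['orientation'])@r
    return np.asarray(d['eye']),w/np.linalg.norm(w)
def onz(d,u,v,z):
    e,w=ray(d,u,v); return e+w*(z-e[2])/w[2]
def proj(d,p):
    c=np.asarray(d['orientation']).T@(np.asarray(p)-np.asarray(d['eye'])); return np.array([d['cx']+d['fx']*c[0]/c[2],d['cy']+d['fy']*c[1]/c[2]])
E
python3 - <<'E'
from h import *
for n in ['scene','top','wrist']:
    d=snap(n,n+'0'); print(n,d['eye'],d['fx'])
s=manip.sense(); print(s)
E
```

```text
pics
scene [ 0.87444962 -0.62052869  0.72990374] 394.0142732921631
top [0.39120438 0.00293858 1.00285911] 405.8682335525121
wrist [ 0.19104087 -0.5726547   0.37269717] 325.9018507399354
{'time_s': 0.15, 'joints': array([-7.97309411e-01,  4.06856492e-02,  8.40754627e-02, -3.19639886e-04,
       -1.61550149e+00, -3.33689482e-01]), 'qvel': array([ 0.00037009, -0.00216676,  0.00048114,  0.00234829, -0.00036441,
        0.00010384]), 'tau': array([-2.75826060e-03, -3.68614340e+01,  3.47695470e+01,  6.93611249e+00,
       -4.30698725e-03, -1.63425455e-05]), 'ee_pos': array([ 0.25541073, -0.54268117,  0.24752425]), 'tool_rot': array([[-4.25768455e-01,  9.04831888e-01, -6.90482987e-04],
       [ 9.04831149e-01,  4.25768995e-01,  1.16419502e-03],
       [ 1.34738702e-03, -1.29093002e-04, -9.99999084e-01]]), 'force': array([-0.21725593, -0.00970213, -0.19551511]), 'torque': array([0.05580083, 0.00395681, 0.02977018]), 'width': 0.08536320084308802}
```

View pics/scene0.png

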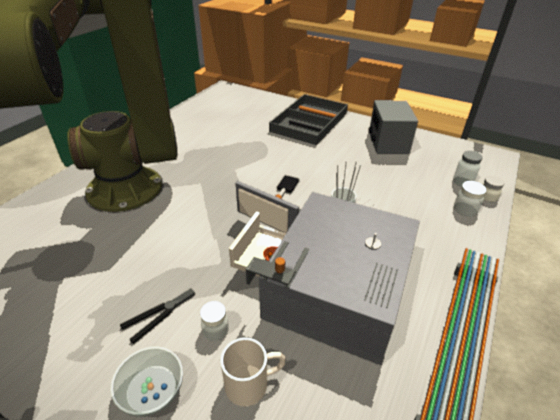

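View pics/top0.png

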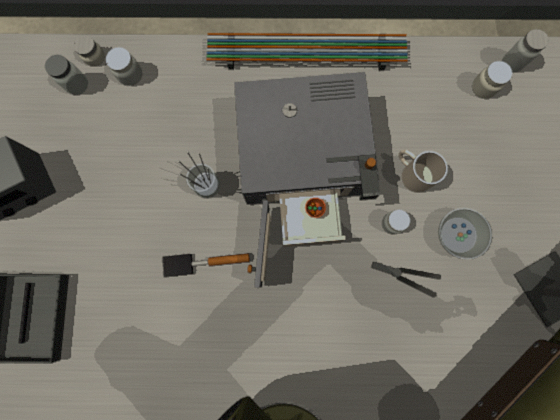

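The top view shows the kiln at about (305,130), the door at (263,245), the drawer front at (315,243), the latch knob at (371,162) and the paddle next to the door at (230,260). I'll enlarge this area.

```bash
python3 - <<'E'
from h import *
im=cv2.imread('pics/top0.png')
cv2.imwrite('pics/topz.png',cv2.resize(im[60:300,160:420],None,fx=3,fy=2.5*1.0,interpolation=cv2.INTER_CUBIC)) if 0 else cv2.imwrite('pics/topz.png',cv2.resize(im[90:290,160:420],(780,600),interpolation=cv2.INTER_CUBIC))
im=cv2.imread('pics/scene0.png')
cv2.imwrite('pics/scenez.png',cv2.resize(im[160:360,200:440],(720,600),interpolation=cv2.INTER_CUBIC))
E
```

```text
(no output)
```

View pics/topz.png

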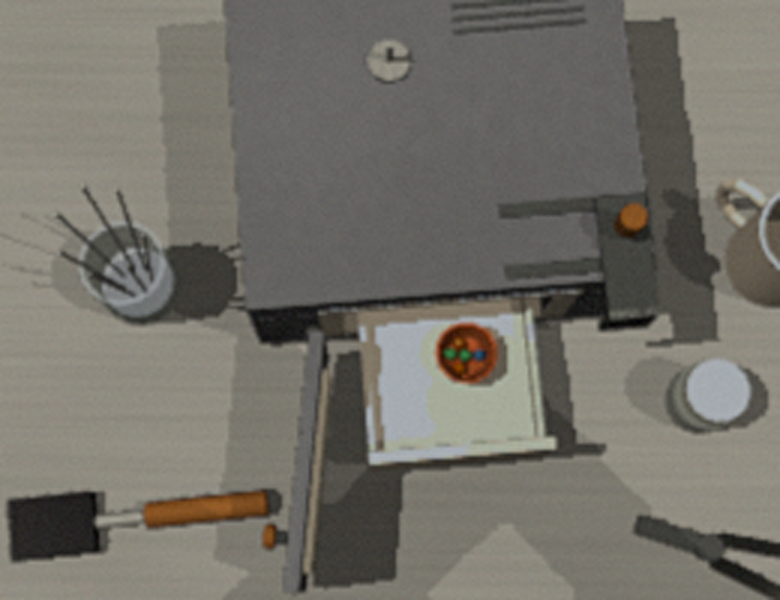

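View pics/scenez.png

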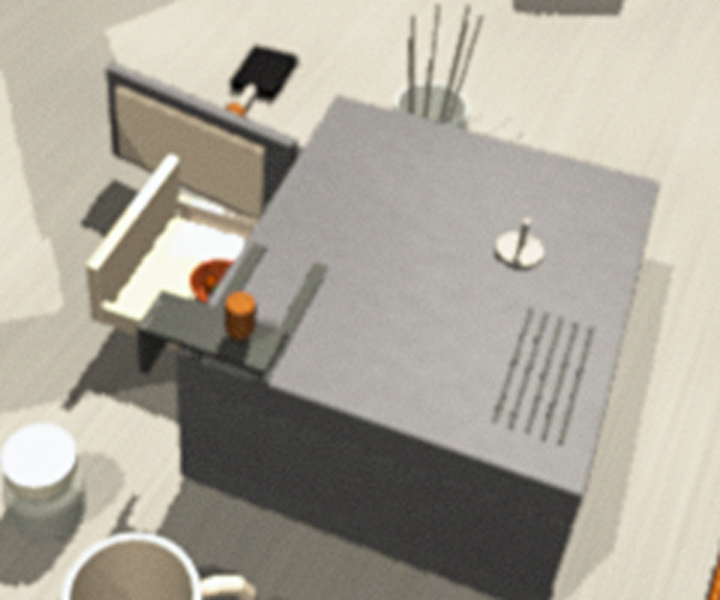

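```bash
cat > a.py <<'E'
from h import *
t=load('top0'); s=load('scene0')
z3=lambda d,x,y,ox,oy,z: onz(d,ox+x/3,oy+y/3,z)
T=lambda x,y,z:z3(t,x,y,160,90,z); S=lambda x,y,z:z3(s,x,y,200,160,z)
p=lambda n,v:print(n,np.round(v*1000,1))
E
python3 - <<'E'
from a import *
p('FL top',T(247,308,.145)); p('BL top',onz(t,235,82,.145)); p('BR top',onz(t,366.5,73,.145))
p('FL sc',S(337,97,.145)); p('BL sc',S(658,183,.145)); p('BR sc',S(582,495,.145))
p('latch knob top',T(633,216,.186)); p('latch knob sc',S(240,300,.186))
p('drawer L top',T(371,463,.102)); p('drawer R top',T(555,446,.102))
p('drawer L sc',S(172,157,.102)); p('drawer R sc',S(93,264,.102))
p('door tip outer/inner top',T(285,590,.125)); p('',T(300,592,.125)); p('door near hinge outer,inner',T(312,333,.125)); p('',T(327,333,.125))
p('door tip sc',S(108,68,.125)); p('plate front', T(605,327,.152)); p('',T(655,318,.152))
p('jar',onz(t,399,221,.065));p('knob',T(270,537,.055))
E
```

```text
FL top [576.2  93.7 145. ]
BL top [833. 117. 145.]
BR top [ 856.8 -181.8  145. ]
FL sc [581.   92.3 145. ]
BL sc [835.7 116.4 145. ]
BR sc [ 863.  -177.6  145. ]
latch knob top [ 634.8 -177.   186. ]
latch knob sc [ 637.9 -175.9  186. ]
drawer L top [469.    3.4 102. ]
drawer R top [ 482.9 -132.8  102. ]
drawer L sc [476.5   3.7 102. ]
drawer R sc [ 489.6 -129.5  102. ]
door tip outer/inner top [376.5  63.5 125. ]
 [375.2  52.9 125. ]
door near hinge outer,inner [562.1  47.5 125. ]
 [562.2  36.5 125. ]
door tip sc [380.9  55.  125. ]
plate front [ 563.  -162.3  152. ]
 [ 569.8 -198.   152. ]
jar [ 529.  -264.8   65. ]
knob [415.3  80.8  55. ]
```

```bash
cat > k.py <<'E'
from h import *
YAW=np.deg2rad(5.1); O=np.array([590.5,-56.])
kx=np.array([np.cos(YAW),np.sin(YAW)]); ky=np.array([-kx[1],kx[0]])
def w(x,y): return O+x*kx+y*ky
def k(p): q=np.asarray(p)[:2]-O; return np.array([q@kx,q@ky])
def st():
    s=manip.sense(); R=s['tool_rot']; P=s['ee_pos']*1000
    print('t',round(s['time_s'],2),'P',P.round(1),'kiln',k(P).round(1),'yang',np.degrees(np.arctan2(R[1,1],R[0,1])).round(2),'F',s['force'].round(1),'w',round(s['width'],3),'q',s['joints'].round(2)); return P,R
def sh(x,y,z):
    P,R=st(); d=np.r_[w(x,y),z]-P; return (R.T@d).round(1)
E
python3 - <<'E'
from k import *
print(sh(-150,0,247)); print(sh(-150,0,102))
for n,p in dict(draw=(482,-65),tip=(376,58),kn=(636,-176.5),jar=(529,-265)).items(): print(n,k(p))
E
```

```text
t 0.15 P [ 255.4 -542.7  247.5] kiln [-377. -455.] yang 25.2 F [-0.2 -0.  -0.2] w 0.085 q [-0.8   0.04  0.08 -0.   -1.62 -0.33]
[349.2 369.5   0.9]
t 0.15 P [ 255.4 -542.7  247.5] kiln [-377. -455.] yang 25.2 F [-0.2 -0.  -0.2] w 0.085 q [-0.8   0.04  0.08 -0.   -1.62 -0.33]
[349.  369.6 145.9]
draw [-108.87050427    0.68066162]
tip [-203.51685869  132.61650813]
kn [  34.6081057  -124.06763889]
jar [ -79.83543357 -202.70558341]
```

Request:
play_rows:
  targets:
    - [22,23,0,2,0]
    - [50,53,0,6,0]
    - [77,82,0,10,0]
    - [104,111,0,14,0]
    - [131,139,0,18,0]
    - [158,168,0,20,0]
    - [185,196,0,20,0]
    - [210,222,0,20,0]

```text
time_s: 0.82
ee_pos: [0.3671, -0.2564, 0.2482]
tool_rot: [[-0.091, 0.996, 0.0], [0.996, 0.091, 0.0], [0.0, 0.0, -1.0]]
force: [0.4, 0.0, 0.7]
width: 0.0001
```

```bash
python3 - <<'E'
from k import *
print(sh(-150,0,247)); print(sh(-150,0,102))
E
```

```text
t 0.82 P [ 367.1 -256.4  248.2] kiln [-240.3 -179.7] yang 5.19 F [0.4 0.  0.7] w 0.0 q [-0.16 -0.38 -0.28 -0.   -1.67 -1.32]
[179.6  90.6   1.3]
t 0.82 P [ 367.1 -256.4  248.2] kiln [-240.3 -179.7] yang 5.19 F [0.4 0.  0.7] w 0.0 q [-0.16 -0.38 -0.28 -0.   -1.67 -1.32]
[179.5  90.6 146.3]
```

Request:
play_rows:
  targets:
    - [35,18,0,0,0]
    - [70,35,0,0,0]
    - [105,53,0,0,0]
    - [140,70,0,0,0]
    - [170,86,20,0,0]
    - [178,90,60,0,0]
    - [178,90,100,0,0]
    - [178,90,100,0,0]

```text
time_s: 1.48
ee_pos: [0.4361, -0.0718, 0.139]
tool_rot: [[-0.092, 0.996, -0.015], [0.996, 0.092, 0.0], [0.002, -0.014, -1.0]]
force: [-0.2, 0.1, -1.8]
width: 0.0001
```

```bash
python3 - <<'E'
from k import *
print(sh(-140,0,102)); snap('scene','s1');snap('top','t1');snap('wrist','w1')
a=cv2.imread('pics/s1.png');b=cv2.imread('pics/w1.png')
cv2.imwrite('pics/j1.png',np.hstack([cv2.resize(a[120:360,150:420],(400,356)),cv2.resize(b,(400,356))]))
E
```

```text
t 1.48 P [436.1 -71.8 139. ] kiln [-155.2   -2. ] yang 5.29 F [-0.2  0.1 -1.8] w 0.0 q [ 0.29 -0.38 -0.48 -0.   -1.48 -1.77]
[ 1.9 15.7 36.8]
```

View pics/j1.png

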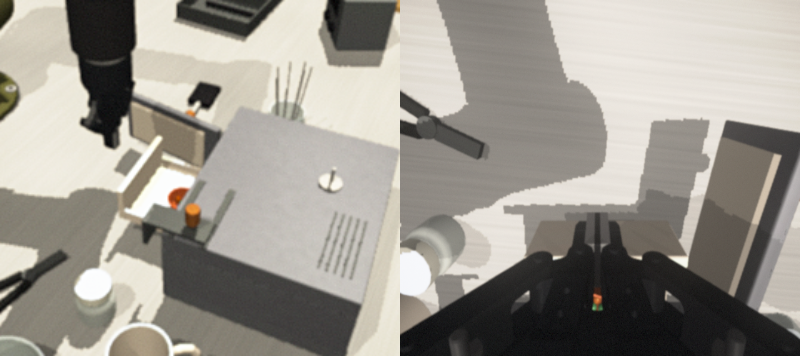

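The gripper hangs in front of the drawer plate. In the scene crop its fingers are at (110,140) and the plate at (145,175), with nothing touching. I'll lower it and start pushing.

Request:
play_rows:
  targets:
    - [2,2,20,0,0]
    - [2,4,36,0,0]
    - [2,8,37,0,0]
    - [2,14,37,0,0]
    - [2,20,37,0,0]
    - [2,26,37,0,0]
    - [2,32,37,0,0]
    - [2,38,37,0,0]

```text
time_s: 2.3
ee_pos: [0.4789, -0.0676, 0.1122]
tool_rot: [[-0.09, 0.996, 0.0], [0.996, 0.09, -0.0], [-0.0, 0.0, -1.0]]
force: [-3.0, -0.5, 2.4]
width: -0.0002
```

```bash
python3 - <<'E'
from k import *
print(sh(-15,0,102)); snap('scene','s2')
a=cv2.imread('pics/s2.png')
cv2.imwrite('pics/j2.png',cv2.resize(a[140:320,190:430],(800,600)))
E
```

```text
t 2.3 P [478.9 -67.6 112.2] kiln [-112.2   -1.6] yang 5.19 F [-3.  -0.5  2.4] w -0.0 q [ 0.28 -0.25 -0.43  0.   -1.39 -1.76]
[ 1.5 97.2 10.3]
```

View pics/j2.png

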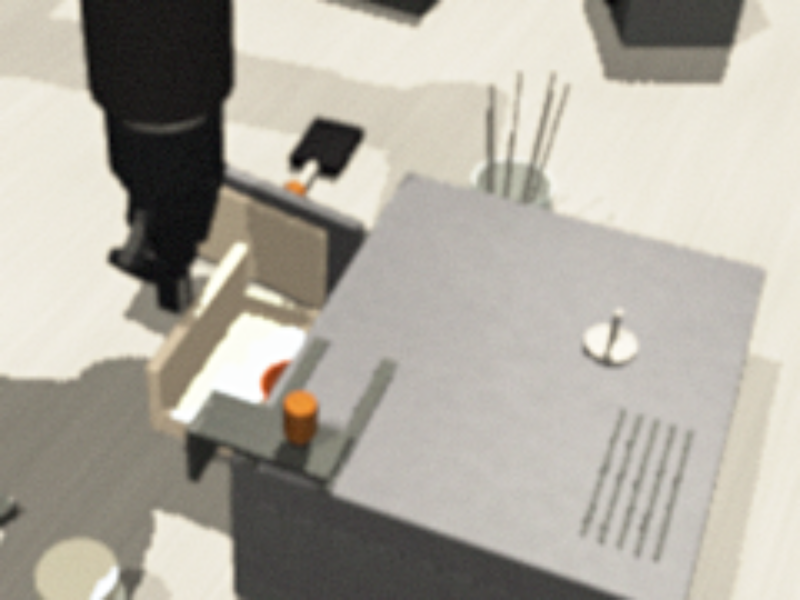

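Request:
play_rows:
  targets:
    - [2,-8,0,0,0]
    - [2,-8,10,0,0]
    - [2,-4,10,0,0]
    - [2,2,10,0,0]
    - [2,8,10,0,0]
    - [2,15,10,0,0]
    - [2,22,10,0,0]
    - [2,29,10,0,0]

```text
time_s: 3.02
ee_pos: [0.5073, -0.0627, 0.1008]
tool_rot: [[-0.091, 0.996, -0.001], [0.996, 0.091, 0.0], [0.0, -0.001, -1.0]]
force: [-2.2, 1.6, -1.8]
width: -0.0003
```

```bash
python3 - <<'E'
from k import *
print(sh(-15,0,102))
E
```

```text
t 3.02 P [507.3 -62.7 100.8] kiln [-83.5   0.7] yang 5.2 F [-2.2  1.6 -1.8] w -0.0 q [ 0.27 -0.17 -0.38 -0.   -1.36 -1.75]
[-0.8 68.5 -1.3]
```

Request:
play_rows:
  targets:
    - [0,7,-1,0,0]
    - [0,14,-1,0,0]
    - [0,21,-1,0,0]
    - [0,28,-1,0,0]
    - [0,35,-1,0,0]
    - [0,42,-1,0,0]
    - [0,47,-1,0,0]
    - [0,50,-1,0,0]

```text
time_s: 3.68
ee_pos: [0.5574, -0.0583, 0.1023]
tool_rot: [[-0.091, 0.996, 0.0], [0.996, 0.091, -0.0], [-0.0, 0.0, -1.0]]
force: [-1.9, 0.4, -1.0]
width: -0.0001
```

```bash
python3 - <<'E'
from k import *
print(sh(-15,0,102)); snap('scene','s3');snap('top','t3')
a=cv2.imread('pics/s3.png');b=cv2.imread('pics/t3.png')
cv2.imwrite('pics/j3.png',np.hstack([cv2.resize(a[140:320,190:370],(400,400)),cv2.resize(b[100:280,220:400],(400,400))]))
E
```

```text
t 3.68 P [557.4 -58.3 102.3] kiln [-33.2   0.7] yang 5.2 F [-1.9  0.4 -1. ] w -0.0 q [ 0.25 -0.03 -0.25  0.   -1.35 -1.73]
[-0.7 18.2  0.3]
```

View pics/j3.png

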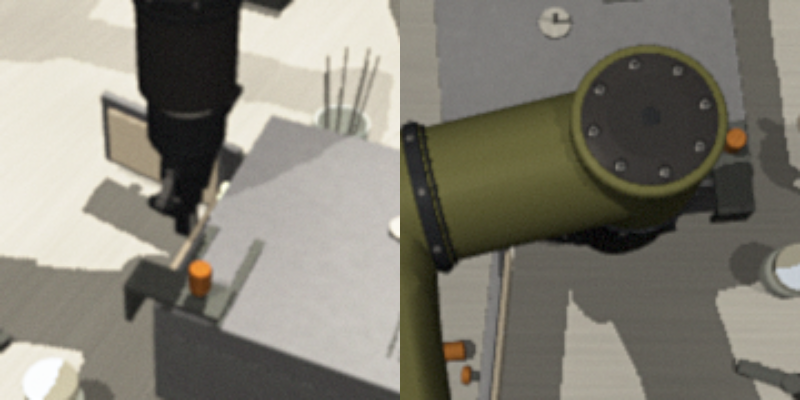

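The drawer is still out by roughly 20 mm, with its plate at (195,230) in the left crop. I'll advance slowly to the stop.

Request:
play_rows:
  targets:
    - [0,4,0,0,0]
    - [0,8,0,0,0]
    - [0,11,0,0,0]
    - [0,14,0,0,0]
    - [0,15,0,0,0]
    - [0,16,0,0,0]

```text
time_s: 4.28
ee_pos: [0.5728, -0.0569, 0.1025]
tool_rot: [[-0.091, 0.996, 0.0], [0.996, 0.091, 0.0], [-0.0, 0.0, -1.0]]
force: [-2.0, 0.9, 1.5]
width: 0.0001
```

Request:
play_rows:
  targets:
    - [0,1,0,0,0]
    - [0,2,0,0,0]
    - [0,3,0,0,0]

```text
time_s: 4.53
ee_pos: [0.5756, -0.0566, 0.1024]
tool_rot: [[-0.091, 0.996, 0.0], [0.996, 0.091, 0.0], [0.0, 0.0, -1.0]]
force: [-2.2, -1.1, 2.0]
width: -0.0002
```

Still about 2 N, so it's not at the stop yet. I'll keep going in small steps.

Request:
play_rows:
  targets:
    - [0,1,0,0,0]
    - [0,2,0,0,0]
    - [0,3,0,0,0]

```text
time_s: 4.78
ee_pos: [0.5765, -0.0566, 0.1023]
tool_rot: [[-0.091, 0.996, -0.005], [0.996, 0.091, -0.001], [-0.0, -0.005, -1.0]]
force: [-16.9, 1.7, 8.9]
width: -0.0001
```

```bash
python3 - <<'E'
from k import *
st()
E
```

```text
t 4.78 P [576.5 -56.6 102.3] kiln [-14.    0.7] yang 5.2 F [-16.9   1.7   8.9] w -0.0 q [ 0.25  0.02 -0.2  -0.   -1.35 -1.73]
```

Request:
play_rows:
  targets:
    - [0,-8,0,0,0]
    - [0,-25,-10,0,0]
    - [0,-45,-45,0,0]
    - [0,-70,-80,0,0]
    - [0,-100,-85,0,0]
    - [0,-130,-85,0,0]
    - [0,-150,-85,0,0]
    - [0,-150,-85,0,0]

```text
time_s: 5.45
ee_pos: [0.4275, -0.0701, 0.1885]
tool_rot: [[-0.091, 0.996, 0.004], [0.996, 0.091, 0.002], [0.001, 0.005, -1.0]]
force: [1.1, -0.5, 1.3]
width: -0.0001
```

```bash
python3 - <<'E'
from k import *
snap('scene','s4');snap('top','t4')
a=cv2.imread('pics/s4.png');b=cv2.imread('pics/t4.png')
cv2.imwrite('pics/j4.png',np.hstack([cv2.resize(a[150:330,200:380],(400,400)),cv2.resize(b[120:300,220:400],(400,400))]))
def S(a,r,hx=14.5,hy=10.,g=0):
    c=np.array([-16,100.])+r*np.array([-np.sin(a),-np.cos(a)])+(6+g)*np.array([-np.cos(a),np.sin(a)])
    return c+[-hy,hx]
print(S(1.74,140,g=15),w(*S(1.74,140,g=15)))
print(sh(*S(1.74,140,g=15),187))
E
```

```text
[-160.46433863  158.77574547] [416.55667094  87.88279812]
t 5.55 P [429.2 -69.8 187.9] kiln [-161.8    0.6] yang 5.22 F [0.8 0.2 0.4] w -0.0 q [ 0.31 -0.42 -0.43  0.   -1.57 -1.79]
[158.2   1.7   1. ]
```

View pics/j4.png

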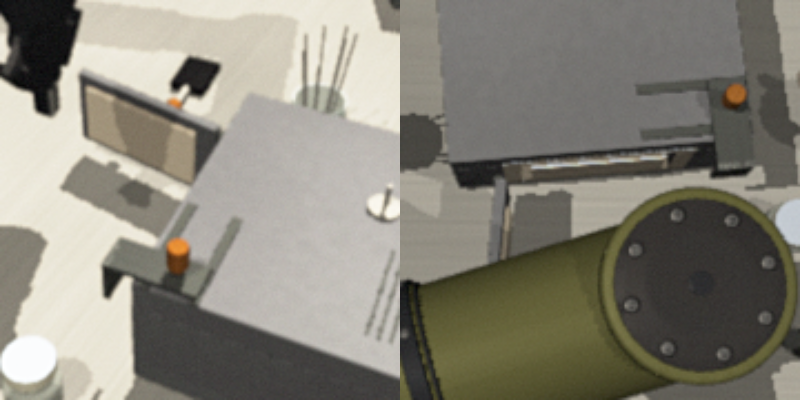

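The drawer is in: the top crop shows its white plate edge flush in the mouth at (600,160). Next I'll carry the tool over to the door's outer side, then lower it.

Request:
play_rows:
  targets:
    - [25,0,0,0,0]
    - [55,0,0,0,0]
    - [90,0,0,0,0]
    - [125,0,0,0,0]
    - [155,0,0,0,0]
    - [166,2,0,0,0]
    - [166,2,0,0,0]
    - [166,2,0,0,0]

```text
time_s: 6.22
ee_pos: [0.4164, 0.096, 0.1869]
tool_rot: [[-0.092, 0.996, -0.001], [0.996, 0.092, -0.001], [-0.001, -0.001, -1.0]]
force: [0.3, -1.6, 0.2]
width: -0.0
```

Request:
play_rows:
  targets:
    - [0,0,25,0,0]
    - [0,0,50,0,0]
    - [0,0,72,0,0]
    - [0,0,80,0,0]
    - [0,0,80,0,0]

```text
time_s: 6.63
ee_pos: [0.4154, 0.0941, 0.1052]
tool_rot: [[-0.089, 0.996, -0.003], [0.996, 0.089, -0.002], [-0.002, -0.004, -1.0]]
force: [0.9, 0.1, -0.3]
width: -0.0001
```

```bash
python3 - <<'E'
from k import *
snap('scene','s5');snap('top','t5');snap('wrist','w5')
a=cv2.imread('pics/s5.png');b=cv2.imread('pics/t5.png');c=cv2.imread('pics/w5.png')
cv2.imwrite('pics/j5.png',np.hstack([cv2.resize(a[150:330,200:380],(400,400)),cv2.resize(c,(400,400))]))
def S(a,r,hx=14.5,hy=10.,g=0):
    c=np.array([-16,100.])+r*np.array([-np.sin(a),-np.cos(a)])+(6+g)*np.array([-np.cos(a),np.sin(a)])
    return c+[-hy,hx]
P,R=st()
for a in np.arange(1.74,-.01,-.174): 
    q=S(a,140); print(round(a,2),q.round(1),(R.T@(np.r_[w(*q),107]-P)).round(1))
E
```

```text
t 6.78 P [417.   95.4 109. ] kiln [-159.4  166.2] yang 5.16 F [1.1 0.  0.3] w -0.0 q [ 0.7  -0.43 -0.57  0.   -1.43 -2.18]
1.74 [-163.  144.] [-22.2  -3.6   2. ]
1.57 [-166.   119.8] [-46.4  -6.7   1.9]
1.39 [-164.8   95.5] [-70.7  -5.5   1.9]
1.22 [-159.5   71.8] [-94.4  -0.2   1.9]
1.04 [-150.    49.3] [-116.9    9.2    2. ]
0.87 [-136.9   28.8] [-137.4   22.4    2. ]
0.7 [-120.4   10.9] [-155.3   38.9    2. ]
0.52 [-101.    -3.9] [-170.1   58.2    2. ]
0.35 [-79.4 -15.1] [-181.3   79.8    2.1]
0.17 [-56.1 -22.3] [-188.6  103.     2.1]
0.0 [-32.  -25.5] [-191.8  127.2    2.2]
```

View pics/j5.png

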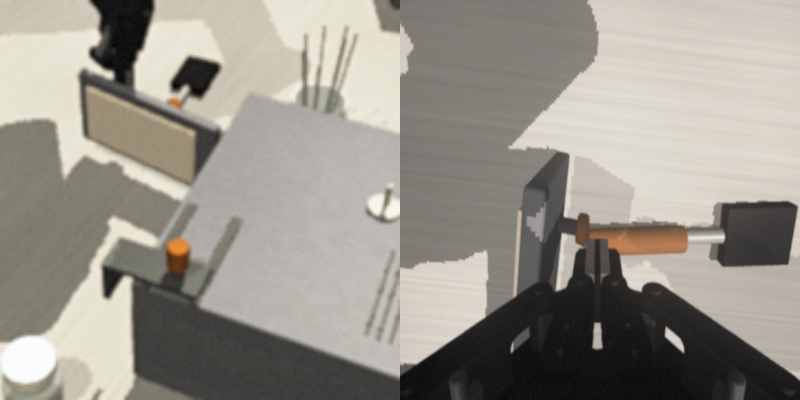

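In the wrist view the fingers (598,260) are on the door's outer side, between the door (545,230) and the paddle, and about 30 mm above the knob and handle. I'll sweep the door now.

Request:
play_rows:
  targets:
    - [-10,-2,0,0,0]
    - [-20,-4,0,0,0]
    - [-28,-5,1,0,0]
    - [-37,-6,1,0,0]
    - [-46,-7,1,0,0]
    - [-58,-6,1,0,0]
    - [-70,-5,1,0,0]
    - [-70,-5,1,0,0]

```text
time_s: 7.45
ee_pos: [0.4174, 0.0235, 0.1064]
tool_rot: [[-0.089, 0.996, -0.0], [0.996, 0.089, -0.0], [-0.0, -0.0, -1.0]]
force: [-0.5, 0.5, 0.1]
width: 0.0001
```

```bash
python3 - <<'E'
from k import *
snap('scene','s6')
a=cv2.imread('pics/s6.png')
cv2.imwrite('pics/j6.png',cv2.resize(a[150:330,200:380],(500,500)))
st()
E
```

```text
t 7.5 P [417.3  24.1 106.3] kiln [-165.4   95.2] yang 5.07 F [-0.1  0.2 -0.3] w 0.0 q [ 0.55 -0.46 -0.6   0.   -1.43 -2.03]
```

View pics/j6.png

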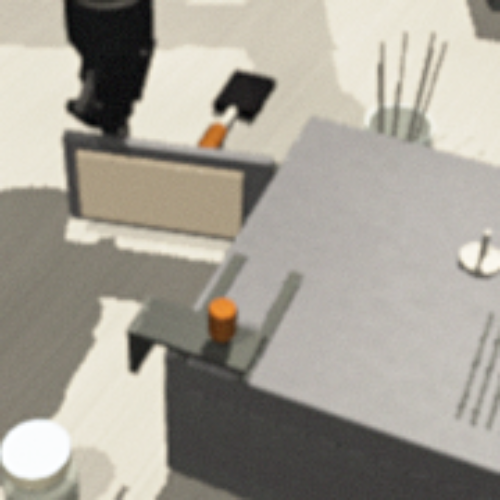

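The door is turning: its free edge is now at (67,140), and the force is low. I'll continue along the arc, with shifts taken from the table.

Request:
play_rows:
  targets:
    - [-12,3,-1,0,0]
    - [-24,5,-1,0,0]
    - [-35,10,-1,0,0]
    - [-46,15,-1,0,0]
    - [-57,21,-1,0,0]
    - [-67,28,-1,0,0]
    - [-76,36,-1,0,0]
    - [-85,44,-1,0,0]

```text
time_s: 8.17
ee_pos: [0.469, -0.0556, 0.1071]
tool_rot: [[-0.091, 0.996, -0.001], [0.996, 0.091, 0.0], [0.0, -0.001, -1.0]]
force: [-1.1, 1.5, 0.0]
width: 0.0
```

```bash
python3 - <<'E'
from k import *
snap('scene','s7')
a=cv2.imread('pics/s7.png')
cv2.imwrite('pics/j7.png',cv2.resize(a[150:330,200:380],(500,500)))
P,R=st()
def S(a,r,hx=14.5,hy=10.,g=0):
    c=np.array([-16,100.])+r*np.array([-np.sin(a),-np.cos(a)])+(6+g)*np.array([-np.cos(a),np.sin(a)])
    return c+[-hy,hx]
for a in np.arange(.7,-.01,-.0875): 
    q=S(a,140); print(round(a,2),q.round(1),(R.T@(np.r_[w(*q),107]-P)).round(1))
E
```

```text
t 8.22 P [469.8 -56.4 106.9] kiln [-120.2   10.3] yang 5.17 F [-2.1 -0.1 -0.3] w -0.0 q [ 0.31 -0.28 -0.47  0.   -1.39 -1.79]
0.7 [-120.8   11.3] [ 1.  -0.6 -0.1]
0.61 [-111.4    3.4] [-6.9  8.8 -0.1]
0.52 [-101.4   -3.6] [-13.9  18.8  -0.1]
0.44 [-90.7  -9.8] [-20.1  29.4  -0.1]
0.35 [-79.6 -15. ] [-25.3  40.5  -0.1]
0.26 [-68.1 -19.1] [-29.5  52.1  -0.1]
0.17 [-56.3 -22.3] [-32.7  63.9  -0.1]
0.09 [-44.2 -24.4] [-34.8  76.   -0.1]
-0.0 [-32.  -25.5] [-35.9  88.2  -0.1]
```

View pics/j7.png

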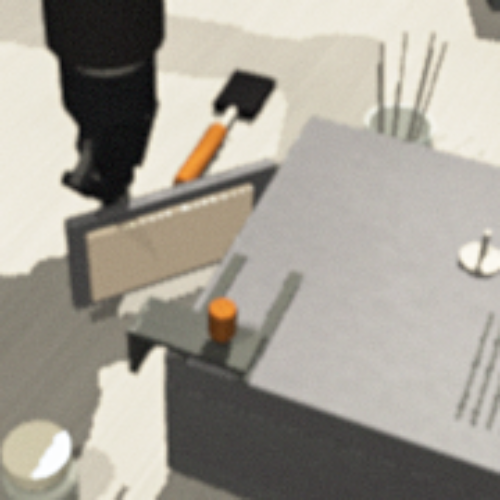

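Request:
play_rows:
  targets:
    - [-7,9,0,0,0]
    - [-14,19,0,0,0]
    - [-20,29,0,0,0]
    - [-25,40,0,0,0]
    - [-29,51,0,0,0]
    - [-32,61,0,0,0]
    - [-34,69,0,0,0]
    - [-35,75,0,0,0]

```text
time_s: 8.88
ee_pos: [0.5469, -0.0833, 0.1069]
tool_rot: [[-0.09, 0.996, -0.001], [0.996, 0.09, -0.0], [-0.0, -0.001, -1.0]]
force: [-0.9, -0.5, -0.1]
width: -0.0001
```

Request:
play_rows:
  targets:
    - [0,3,0,0,0]
    - [0,6,0,0,0]
    - [0,9,0,0,0]
    - [0,11,0,0,0]
    - [0,12,0,0,0]
    - [0,12,0,0,0]

```text
time_s: 9.38
ee_pos: [0.559, -0.082, 0.1074]
tool_rot: [[-0.091, 0.996, 0.001], [0.996, 0.091, 0.0], [0.0, 0.001, -1.0]]
force: [-0.2, 0.2, 0.1]
width: -0.0001
```

```bash
python3 - <<'E'
from k import *
snap('scene','s8')
a=cv2.imread('pics/s8.png')
cv2.imwrite('pics/j8.png',cv2.resize(a[150:330,200:380],(500,500)))
P,R=st()
E
```

```text
t 9.43 P [559.  -82.  107.5] kiln [-33.7 -23.1] yang 5.21 F [0.5 0.5 0.5] w 0.0 q [ 0.21 -0.02 -0.24 -0.   -1.36 -1.69]
```

View pics/j8.png

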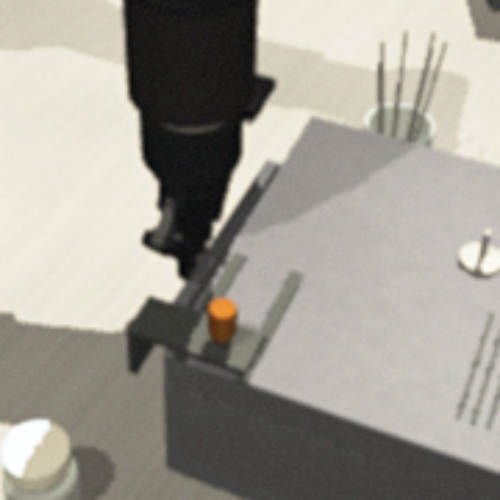

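Nearly shut. I'll push on to the stop in small steps until the force rises.

Request:
play_rows:
  targets:
    - [0,1,0,0,0]
    - [0,2,0,0,0]
    - [0,2,0,0,0]

```text
time_s: 9.68
ee_pos: [0.5607, -0.082, 0.1075]
tool_rot: [[-0.091, 0.996, -0.0], [0.996, 0.091, 0.0], [0.0, -0.0, -1.0]]
force: [-1.1, 0.8, 1.1]
width: 0.0003
```

Request:
play_rows:
  targets:
    - [0,1,0,0,0]
    - [0,2,0,0,0]
    - [0,2,0,0,0]

```text
time_s: 9.93
ee_pos: [0.5607, -0.082, 0.1074]
tool_rot: [[-0.091, 0.996, -0.005], [0.996, 0.091, -0.0], [0.0, -0.005, -1.0]]
force: [-12.5, 2.5, 7.9]
width: -0.0001
```

Both the drawer and the door have been pushed to their stops (about 17 N and 12 N). Next I'll back off, lift, and look before the latch.

Request:
play_rows:
  targets:
    - [0,-8,0,0,0]
    - [0,-18,-15,0,0]
    - [0,-22,-45,0,0]
    - [0,-22,-80,0,0]
    - [0,-22,-110,0,0]
    - [0,-22,-125,0,0]
    - [0,-22,-125,0,0]

```text
time_s: 10.52
ee_pos: [0.5424, -0.0842, 0.2375]
tool_rot: [[-0.091, 0.996, 0.009], [0.996, 0.091, 0.0], [-0.001, 0.009, -1.0]]
force: [-0.5, -0.6, 0.3]
width: 0.0002
```

```bash
python3 - <<'E'
from k import *
snap('scene','s9')
a=cv2.imread('pics/s9.png')
cv2.imwrite('pics/j9.png',cv2.resize(a[150:330,200:380],(500,500)))
print(sh(35,-168,232))
E
```

```text
t 10.57 P [541.7 -83.8 234.7] kiln [-51.1 -23.4] yang 5.19 F [ 0.5 -0.2 -0.9] w 0.0 q [ 0.21 -0.1  -0.08  0.   -1.59 -1.69]
[-144.8   85.8    3.1]
```

View pics/j9.png

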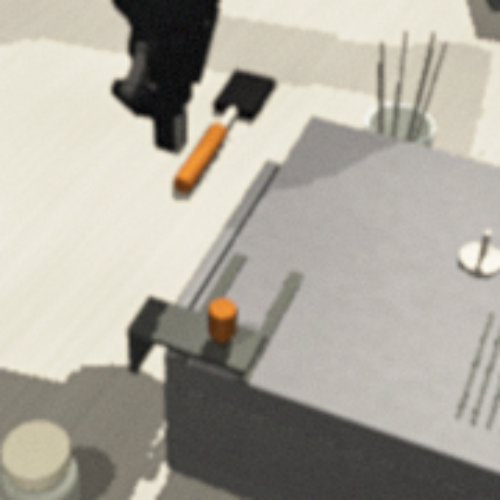

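The door is flush with the kiln's front from (270,170) to (180,300), and the latch is still parked with its knob at (222,318). I'll go to the right side of the knob.

Request:
play_rows:
  targets:
    - [-20,12,0,0,0]
    - [-48,28,0,0,0]
    - [-76,45,0,0,0]
    - [-104,61,0,0,0]
    - [-130,76,0,0,0]
    - [-145,86,0,0,0]
    - [-145,86,0,0,0]
    - [-145,86,0,0,0]

```text
time_s: 11.23
ee_pos: [0.6394, -0.221, 0.2295]
tool_rot: [[-0.089, 0.996, -0.003], [0.996, 0.089, 0.001], [0.001, -0.003, -1.0]]
force: [-0.3, 0.2, 0.6]
width: 0.0002
```

Request:
play_rows:
  targets:
    - [0,0,20,0,0]
    - [0,0,40,0,0]
    - [0,0,51,0,0]
    - [0,0,51,0,0]
    - [0,0,51,0,0]

```text
time_s: 11.65
ee_pos: [0.6392, -0.22, 0.1811]
tool_rot: [[-0.091, 0.996, -0.001], [0.996, 0.091, -0.0], [-0.0, -0.001, -1.0]]
force: [-0.1, 0.1, 0.8]
width: -0.0003
```

```bash
python3 - <<'E'
from k import *
snap('scene','s10')
a=cv2.imread('pics/s10.png')
cv2.imwrite('pics/j10.png',cv2.resize(a[150:330,200:380],(500,500)))
print(sh(35,-168,182))
E
```

```text
t 11.7 P [ 639.7 -220.2  182.5] kiln [  34.4 -168. ] yang 5.23 F [-0.2 -0.4  0.4] w -0.0 q [-0.04  0.24  0.19  0.   -1.52 -1.44]
[-0.   0.6  0.5]
```

View pics/j10.png

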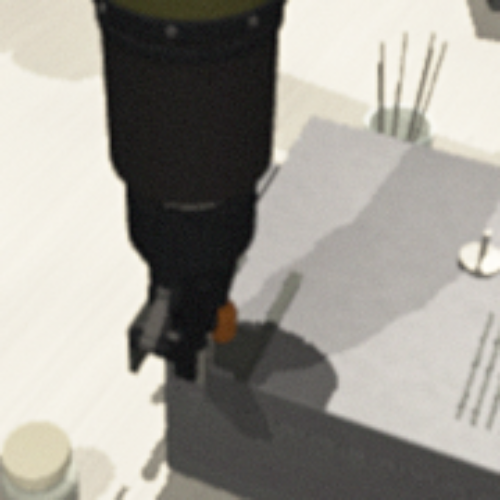

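Request:
play_rows:
  targets:
    - [7,0,0,0,0]
    - [15,0,0,0,0]
    - [23,0,0,0,0]
    - [31,0,0,0,0]
    - [40,0,0,0,0]
    - [49,0,0,0,0]
    - [57,0,0,0,0]
    - [62,0,0,0,0]

```text
time_s: 12.37
ee_pos: [0.634, -0.1576, 0.1816]
tool_rot: [[-0.091, 0.996, 0.0], [0.996, 0.091, 0.0], [-0.0, 0.0, -1.0]]
force: [1.0, -1.5, 1.6]
width: 0.0001
```

Request:
play_rows:
  targets:
    - [3,0,0,0,0]
    - [6,0,0,0,0]
    - [8,0,0,0,0]
    - [8,0,0,0,0]

```text
time_s: 12.7
ee_pos: [0.6332, -0.1503, 0.181]
tool_rot: [[-0.091, 0.996, -0.001], [0.996, 0.091, 0.001], [0.001, -0.001, -1.0]]
force: [-0.3, 0.5, 0.7]
width: 0.0002
```

```bash
python3 - <<'E'
from k import *
snap('scene','s11')
a=cv2.imread('pics/s11.png')
cv2.imwrite('pics/j11.png',cv2.resize(a[150:330,200:380],(500,500)))
st()
E
```

```text
t 12.75 P [ 633.1 -150.4  180.7] kiln [ 34.1 -97.8] yang 5.21 F [-0.3 -0.1  0.4] w 0.0 q [ 0.07  0.18  0.11 -0.   -1.5  -1.55]
```

View pics/j11.png

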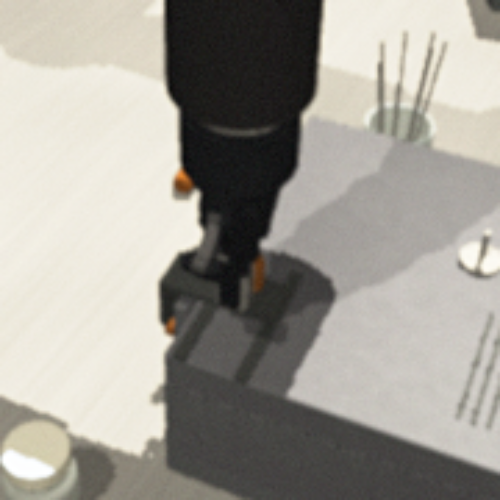

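The latch has slid along with the knob, which is now at (258,275). I'll finish to the stop.

Request:
play_rows:
  targets:
    - [1,0,0,0,0]
    - [2,0,0,0,0]
    - [3,0,0,0,0]
    - [3,0,0,0,0]

```text
time_s: 13.08
ee_pos: [0.6328, -0.1478, 0.1808]
tool_rot: [[-0.09, 0.996, -0.001], [0.996, 0.09, 0.0], [0.0, -0.001, -1.0]]
force: [0.0, -2.2, -0.5]
width: 0.0001
```

Request:
play_rows:
  targets:
    - [1,0,0,0,0]
    - [2,0,0,0,0]
    - [3,0,0,0,0]
    - [3,0,0,0,0]

```text
time_s: 13.42
ee_pos: [0.6326, -0.1446, 0.1811]
tool_rot: [[-0.091, 0.996, -0.001], [0.996, 0.091, 0.0], [0.0, -0.001, -1.0]]
force: [-0.2, -1.6, -1.3]
width: 0.0002
```

Request:
play_rows:
  targets:
    - [1,0,0,0,0]
    - [2,0,0,0,0]
    - [3,0,0,0,0]

```text
time_s: 13.67
ee_pos: [0.6323, -0.1421, 0.1812]
tool_rot: [[-0.09, 0.996, -0.0], [0.996, 0.09, -0.001], [-0.001, -0.0, -1.0]]
force: [1.4, -7.7, -3.4]
width: -0.0001
```

```bash
python3 - <<'E'
from k import *
st()
E
```

```text
t 13.67 P [ 632.3 -142.1  181.2] kiln [ 34.  -89.5] yang 5.18 F [ 1.4 -7.7 -3.4] w -0.0 q [ 0.09  0.17  0.1   0.   -1.5  -1.57]
```

Request:
play_rows:
  targets:
    - [1,0,0,0,0]
    - [1,0,0,0,0]
    - [1,0,0,0,0]

```text
time_s: 13.92
ee_pos: [0.6323, -0.1421, 0.1812]
tool_rot: [[-0.09, 0.996, -0.0], [0.996, 0.09, -0.002], [-0.002, -0.0, -1.0]]
force: [1.3, -8.0, -3.1]
width: 0.0
```

Request:
play_rows:
  targets:
    - [2,0,0,0,0]
    - [2,0,0,0,0]

```text
time_s: 14.08
ee_pos: [0.6322, -0.1418, 0.1813]
tool_rot: [[-0.088, 0.996, 0.0], [0.996, 0.088, -0.005], [-0.005, -0.0, -1.0]]
force: [2.8, -13.2, -4.8]
width: -0.0
```

Request:
play_rows:
  targets:
    - [-6,0,0,0,0]
    - [-15,0,0,0,0]
    - [-25,0,-15,0,0]
    - [-30,-10,-40,0,0]
    - [-30,-40,-55,0,0]
    - [-30,-75,-60,0,0]
    - [-30,-110,-60,0,0]
    - [-30,-145,-60,0,0]

```text
time_s: 14.75
ee_pos: [0.4894, -0.1818, 0.242]
tool_rot: [[-0.091, 0.996, 0.002], [0.996, 0.091, 0.001], [0.001, 0.002, -1.0]]
force: [0.1, 0.3, 1.3]
width: 0.0002
```

Request:
play_rows:
  targets:
    - [-30,-20,0,0,0]
    - [-60,-40,0,0,0]
    - [-90,-60,0,0,0]
    - [-120,-70,0,0,0]
    - [-150,-80,0,0,0]
    - [-150,-80,0,0,0]
    - [-150,-80,0,0,0]

```text
time_s: 15.33
ee_pos: [0.4239, -0.3396, 0.2414]
tool_rot: [[-0.088, 0.996, 0.0], [0.996, 0.088, 0.001], [0.001, 0.0, -1.0]]
force: [0.5, 0.2, -0.0]
width: 0.0
```

```bash
python3 - <<'E'
from k import *
snap('scene','s12');snap('top','t12')
a=cv2.imread('pics/s12.png');b=cv2.imread('pics/t12.png')
cv2.imwrite('pics/j12.png',np.hstack([cv2.resize(a[150:330,200:380],(400,400)),cv2.resize(b[90:270,220:400],(400,400))]))
cv2.imwrite('pics/full12.png',np.hstack([cv2.resize(a,(400,300)),cv2.resize(b,(400,300))]))
st()
E
```

```text
t 15.43 P [ 424.7 -338.2  241.5] kiln [-190.3 -266.3] yang 5.2 F [0.4 0.1 0.2] w 0.0 q [-0.3  -0.11 -0.08 -0.   -1.61 -1.18]
```

View pics/j12.png

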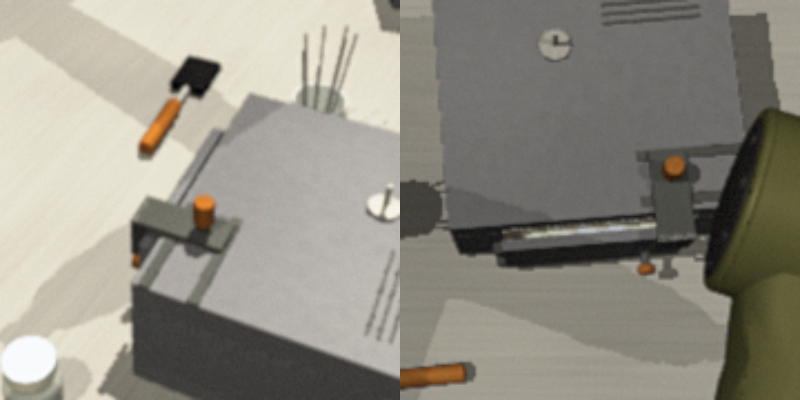

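View pics/full12.png

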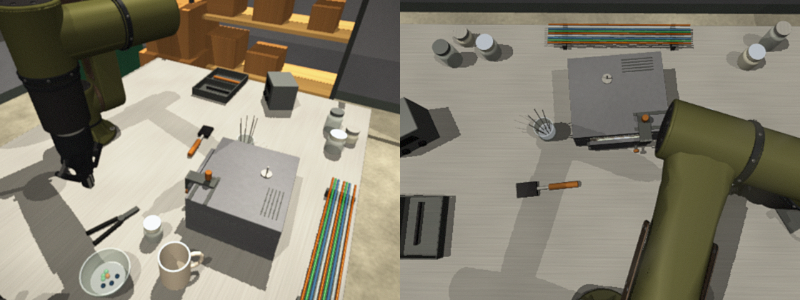

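The latch is across, with its hook over the door's free edge. In the top crop the door lies parallel to the front, and the drawer plate shows behind it. I'll check the numbers, and compare the bystanders with the first pictures.

```bash
python3 - <<'E'
from k import *
def orange(o,box):
    d=load(o);im=np.asarray(d['img']);h=cv2.cvtColor(im,cv2.COLOR_RGB2HSV)
    m=cv2.inRange(h,(5,150,70),(20,255,255));M=np.zeros_like(m);x0,y0,x1,y1=box;M[y0:y1,x0:x1]=m[y0:y1,x0:x1]
    n,_,st_,c=cv2.connectedComponentsWithStats(M);i=1+np.argmax(st_[1:,4]);return d,c[i]
for o,b in [('top0',(355,145,390,180)),('t12',(310,150,340,180))]:
    d,c=orange(o,b); print(o,c.round(1),k(onz(d,*c,.18)*1000).round(1))
d=load('t12')
f=lambda x,y,z:k(onz(d,220+x/400*180,90+y/400*180,z)*1000).round(1)
print('door outer L',f(500,266,.125),'R near latch',f(650,255,.125), 'door inner',f(500,243,.125),f(650,231,.125),'roof front',f(452,231,.145),f(650,217,.145))
a=load('scene0')['img'].astype(int);b=load('s12')['img'].astype(int)
for n,(x,y,r) in dict(jar=(213,318,14),mug=(250,370,30),bowl=(148,380,38),pliers=(160,313,38)).items():
    A=np.uint8(a[max(y-r-10,0):y+r+10,x-r-10:x+r+10].mean(2)).astype(np.float32);B=np.uint8(b[max(y-r-10,0):y+r+10,x-r-10:x+r+10].mean(2)).astype(np.float32)
    print(n,cv2.phaseCorrelate(A,B))
for n,(x,y) in dict(pad=(180,264),rod=(203,182)).items():
    A=load('top0')['img'][y-30:y+30,x-40:x+40].mean(2).astype(np.float32);B=d['img'][y-30:y+30,x-40:x+40].mean(2).astype(np.float32);print(n,cv2.phaseCorrelate(A,B))
E
```

```text
top0 [370.8 162.1] [  34.9 -125.4]
t12 [339.  164.5] [ 35.1 -58.6]
door outer L [ -70.3 -288. ] R near latch [ -71.3 -436.7] door inner [ -47.4 -291.4] [ -47.3 -440.9] roof front [ -35.2 -238.6] [ -36.9 -431.6]
jar ((-0.01617486425451986, -0.028451966103112625), 0.9036576809982458)
mug ((0.01005748792653094, 0.027349851225054067), 0.9827143812179565)
bowl ((0.03133573746164586, -0.10095107861334895), 0.7219835612508986)
pliers ((0.06470774157084946, -0.1180115612362087), 0.7074526840200027)
pad ((0.026126011455822606, 0.04343550076031022), 0.9065194340546926)
rod ((0.018041869447571912, -0.026980251920988962), 0.922016480366389)
```

```bash
python3 - <<'E'
from k import *
d=load('t12');h=cv2.cvtColor(np.asarray(d['img']),cv2.COLOR_RGB2HSV)
m=cv2.inRange(h,(5,150,70),(20,255,255));M=np.zeros_like(m);M[150:180,325:365]=m[150:180,325:365]
c=[M.nonzero()[1].mean(),M.nonzero()[0].mean()];print(c,k(onz(d,*c,.18)*1000))
f=lambda x,y,z:k(onz(d,220+(x-400)/400*180,90+y/400*180,z)*1000).round(1)
print('door outer L',f(500,266,.125),'R',f(640,256,.125),'roof front',f(452,231,.145),f(640,218,.145),'door L',f(540,262,.125))
b=cv2.imread('pics/t12.png')[180:220,255:365];cv2.imwrite('pics/z12.png',cv2.resize(b,(770,280),interpolation=cv2.INTER_CUBIC))
E
```

```text
[np.float64(343.0), np.float64(164.5)] [ 34.42248885 -66.91882523]
door outer L [-38.6 104.8] R [-39.8 -33.9] roof front [ -4.  148.2] [ -5.8 -35.1] door L [-37.8  65.1]
```

View pics/z12.png

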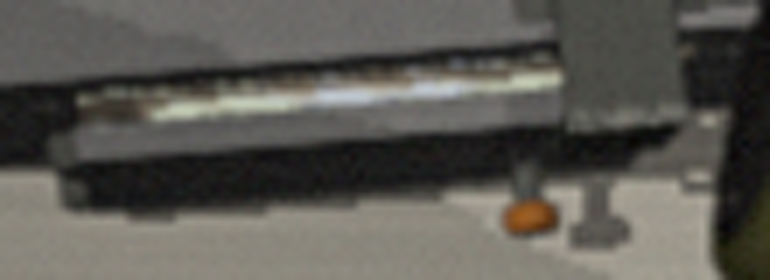

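```bash
python3 - <<'E'
from k import *
d=load('t12')
f=lambda x,y,z:k(onz(d,255+x/7-.4,180+y/7-.4,z)*1000).round(1)
print('outer',f(90,160,.125),f(560,128,.125),'inner',f(90,125,.125),f(560,90,.125),'roof',f(90,82,.145),f(560,45,.145))
E
```

```text
outer [-22.9  98.3] [-24.6 -50. ] inner [-11.7  97.4] [-12.4 -51.3] roof [-2.4 96. ] [ -2.4 -49.8]
```

```bash
python3 -c "
from k import *
st(); print(manip.close_job())"
```

```text
t 15.43 P [ 424.7 -338.2  241.5] kiln [-190.3 -266.3] yang 5.2 F [0.4 0.1 0.2] w 0.0 q [-0.3  -0.11 -0.08 -0.   -1.61 -1.18]
the job is handed in; nothing more can be done
None
```

I closed the kiln in the order asked, using only the shut fingertips: drawer in, door shut, latch across. The job was handed in at 15.4 s with the arm clear of everything. The dish is the one thing I couldn't check.

| Part | Reading at its stop | Final picture |
|---|---|---|
| Drawer | force rose from about 2 N to 17 N | its plate shows behind the shut door |
| Door | force rose to about 12 N | outer face measured at x = -23 to -25 mm (shut is -22), parallel to the front within about 0.01 rad |
| Latch | 13 N sideways with no more movement | knob at y = -67 mm (stop is -70), hook over the door's free edge |

- **Accuracy:** the door and latch readings are 1 to 3 mm off their nominal values. The roof's front edge also reads about 2 mm off, so I put this down to the 2 mm camera calibration.
- **Bystanders:** the jar, mug, bowl, pliers, paddle and rod pot match the first pictures to about 0.1 pixel.
- **Dish:** it is hidden behind the shut door, so I couldn't see whether it is still upright. The drawer went in at under 0.1 m/s with about 2 N of push until the stop.

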